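# Turn the test plate over on its inspection rest and shut the keeper

### The arm

A 6-joint arm with a two-finger parallel gripper is mounted at the origin on the work surface; the furniture and walls round the work are solid. World frame = base frame: x ahead of the robot, y to its left, z up, the work surface at z = 0. Lengths are in mm, angles in degrees, forces in N, time in s.
With the tool pointing down it reaches from about 350 to 850 mm from the base axis. Payload 8.1 kg.
Tool frame: the origin (TCP) lies midway between the tips of the shut fingers; the grasp point (between the pads) lies 19 mm behind it; x points along the fingers, y is the direction in which the jaws open and shut, and the axes are right-handed (so a half turn about x gives the same grasp; the last joint's range is limited). The gripper opens to 85 mm and grips with 20 to 120 N. Pads are 22 mm wide; open, the fingers measure 114 mm over their backs; the gripper's body (76 mm by 85 mm) begins 54 mm behind the grasp point. The pads swing forward as they close: fully open they stand 13 mm farther back than shut.
Start: joints at [-68.491, 7.471, 85.268, -0, 87.261, -4.893], TCP at [266.819, -537.413, 231.292] pointing down, gripper open.
Joint ranges: [-169.43, 169.43], [-51.17, 129.36], [1.28, 143.12], [-76.62, 256.62], [0, 156.53], [-152.29, 152.29]. Speed limits (degrees/s): [136.94, 136.94, 159.86, 180, 180, 180].

### API

Orientations are given as [roll, pitch, yaw] about the fixed x, y, z axes, in that order (R = Rz(yaw) Ry(pitch) Rx(roll)).
In Python, from bench import r gives the robot as it stands.
- The arm moves only by the tool move_arm, never from a script. Its argument "deltas" is a list of rows, each a list of 2 entries, a list of its own where there are three numbers: the shift along the tool's x, y, z in mm, then the turn about the tool's x in degrees. A call has 1 to 12 rows; each row is the pose to reach, as a shift and turn from the pose measured when the call began, along the tool's axes at that moment; what a row does not reach only later rows make up. A row lasts 1/8 s, in which the tool goes at most 62.5 mm and 10.7 degrees, less where a joint would pass 70% of its speed; a pose out of reach is approached as far as the arm can. A call with a gripper value outside its range is refused whole. "jaw" is the opening, from -1 (shut) to 1 (fully open), set as the call begins (left out, the last holds). The fingers move at their own pace and stop on an object; "squeeze" is the grip in N (left out, the last holds). Time passes only in rows, so rows that repeat a pose let the fingers close. It gives the time, the measured TCP pose, the force and the opening at its end, in the units of the state.
- r.sense(): the state, without advancing time (a new reading comes with each control period).
- r.snapshot(name): name is "side" or "top"; returns (picture, depth): 400x640x3 uint8, red, green, blue; 400x640 float32, mm along the optical axis (not along the pixel's ray), 0 where there is no reading.
- r.get_calibration(name): a dict with "fovy" (degrees; the focal length in pixels is half the picture's height over the tangent of half this angle, whatever the lens; pixels are square), "cx", "cy" (the principal point, pixels), "position" and "attitude" of the camera in the world. Camera axes: x right, y down, z forward; pixel columns grow to the right and rows downward; lengths in mm; the calibration is good to about 2 mm. A picture is of the moment at which its call begins. get_calibration takes no time and is no camera call.
- r.hand_in(): hands the job in, once; it reports no verdict.
The state is a dict: "time": time; "joint_pos": joint angles; "qd": joint speeds; "joint_efforts": joint torques, N m; "tool_pos": TCP position; "tcp_rot": TCP orientation; "ft_force": force on the tool from outside, world axes, zero at the start; "wrist_torque": the same for the moment, N m; "finger_gap": finger opening in mm.
Only numpy, scipy, OpenCV 4.12 (cv2) and the standard library are available. Lean on these libraries where they do the work, as an engineer would, in place of code of your own. Each camera call takes 0.05 s, during which the arm holds its last target. There are 200 camera calls.

### The job

The flat metal test plate leans on the sloping inspection rest with its plain face showing. Turn it over so that its grooved face shows, standing again on a long edge on the ledge between the two end cheeks and lying flat against the sloping back. Then swing the rest's keeper arm fully shut in front of the plate, and leave the loupe, the tape roll and the nearest mounted specimen where they are.

Things in the scene. Friction and masses are not known exactly. Their poses are not given: they have to be found in the camera images.
- plate: flat aluminium plate, 100 x 80 x 8 mm, about 0.17 kg. Origin at its centre; x along the 100 mm edges, y along the 80 mm edges, +z out of the face with three grooves (8 mm wide and 2 mm deep at most, along x), -z out of the plain face. At the start +z points into the rest and y up the slope. Pinch its 8 mm thickness at the upper long edge, fingers along the slope
- rest: fixed sloping inspection rest: aluminium trough on a grey base 120 x 166 x 10 mm; origin under it, -x is its front. The plate stands on a ledge square to the back, 20 mm deep, between end cheeks 18 mm high, 111 mm apart inside. The back is 90 mm wide, 8 mm thick and reaches 42 mm up the slope from the ledge (rounded top), so the plate's upper 38 mm stand free on both sides
- rest_seat (a point): the point on the rest where the seated plate's centre lies, 57 mm above the bench, 40 mm up the slope from the ledge and 4 mm in front of the back. Its axes: z out of the sloping back (the side the plate is seen from; 55 degrees from vertical), y straight up the slope (35 degrees from vertical), x level along the ledge towards the keeper's pivot. A seated plate's top edge is 40 mm up y
- keeper (a joint): swing angle of the keeper arm about an upright pivot at one end of the ledge (the +x end of rest_seat), in rad: 0 shut (the arm lies along the ledge, in front of the plate's lower half with about 3 mm of air, against a stop), growing anticlockwise seen from above as it swings out in front; stop at 2.1. It stays where it is left; about 0.5 N at the knob moves it
- keeper_pivot (a point): point on the keeper's upright pivot axis, at mid height of the arm (54 mm above the bench). The arm is 8 mm wide and 10 mm high, from 49 to 59 mm above the bench, and 78 mm long from this axis to the knob's axis
- keeper_knob (a point): centre of the top of the upright round knob at the free end of the keeper arm: 12 mm diameter, its top 95 mm above the bench, standing 36 mm above the arm. Push it sideways, with closed fingers beside it, round the pivot
- loupe: black eye loupe, 38 mm across, 34 mm high, bystander; origin at the centre of its underside
- specimen_a: black round mounted specimen, 30 mm across, 21 mm high, the one nearest the rest, bystander; origin at the centre of its underside
- tape_roll: roll of tan tape lying flat, 100 mm across, 25 mm high, bystander; origin at the centre of its underside

How it is judged (in metres and radians):
On the way, in this order (a step that is already met when the one before it is completed fails the run):
1. the plate stands seated on the rest with its grooved face showing, released (distance between plate and rest_seat below 0.009 m and angle between the z axis of plate and the z axis of rest_seat, either way round below 0.1 rad and angle between the x axis of plate and the x axis of rest_seat, either way round below 0.1 rad and angle between plate's own z axis and vertical below 1.3 rad and linear speed of plate below 0.02 m/s and contact force between the fingers and plate below 0.1 N), for 0.2 s.
2. the keeper is swung shut (value of joint keeper below 0.12 rad), for 0.1 s.
At the end, for the whole second after the job is handed in: the plate rests, released and still, on the rest with its grooved face showing: centre within 9 mm of the seat point, face and long edge within 0.1 rad of the rest's, and the keeper is shut (joint below 0.12 rad) (all of step 1 and value of joint keeper below 0.12 rad); the robot touches nothing.
It fails at once if the loupe is pushed more than 20 mm away (distance of loupe from where it was at the start of the episode above 0.02 m).
It fails at once if the specimen is pushed more than 20 mm away (distance of specimen_a from where it was at the start of the episode above 0.02 m).
It fails at once if the tape roll is pushed more than 20 mm away (distance of tape_roll from where it was at the start of the episode above 0.02 m).
It also fails if it takes over 61 s, if anything falls off the work surface, if the arm or the gripper's body presses on something with over 40 N, if the wrist force passes 120 N, or if a joint passes its speed limit or range.

## Working session

There is one attempt and no reset: what is moved stays moved. The work goes in short steps, Python scripts to look and compute and a tool call to move; the robot and the scene stay as the last step left them, time stands still between calls to the robot, and variables do not carry over. Pictures are saved under pics/ and viewed, about 8 in all and at most 12, crops included, and the job is handed in when it is done.

Besides the shell and the picture viewer there is one more tool, called after "Emit:" as name([rows], argument=value, ...), one row to a line, values as JSON. move_arm: Moves the arm, as the interface text tells. Its arguments: {"type":"object","properties":{"deltas":{"type":"array","items":{"type":"array"}},"jaw":{"type":"number"},"squeeze":{"type":"number"}},"required":["deltas"]}

```bash
mkdir -p pics; ls
python3 - <<'E'
from bench import r
import cv2,numpy as np
print(r.sense())
for n in("side","top"):
    p,d=r.snapshot(n); c=r.get_calibration(n); print(n,c)
    cv2.imwrite(f"pics/{n}0.png",p[:,:,::-1]); np.save(f"{n}0.npy",d)
E
```

```text
pics
{'time': 0.0, 'joint_pos': array([-6.84909065e+01,  7.51610846e+00,  8.53289501e+01, -8.51646943e-05,
        8.72612132e+01, -4.89066465e+00]), 'qd': array([-0.05879912, -0.02219159,  0.010013  ,  0.01604964,  0.03290846,
       -0.02857985]), 'joint_efforts': array([ 2.74446265e-04, -5.69398284e+01, -5.00548983e+01, -3.84692248e-04,
        1.50016072e-02,  6.26926453e-05]), 'tool_pos': array([ 266.62001608, -536.8977837 ,  230.23715451]), 'tcp_rot': array([-94.84480518,  89.89372826, 111.55495714]), 'ft_force': array([-0.25858355, -0.33821958, -0.21127348]), 'wrist_torque': array([0.00073607, 0.0205457 , 0.06733189]), 'finger_gap': 85.11586423847716}
side {'fovy': 43.42447847652973, 'cx': 323.1631513956811, 'cy': 201.54255368346577, 'position': array([ 666.70024206, -269.76236327,  797.59862586]), 'attitude': array([-140.60822977,    0.86315955,   17.18407138])}
top {'fovy': 44.4428985362839, 'cx': 313.6759885295328, 'cy': 197.96115962017575, 'position': array([ 283.20453868,  238.86998551, 1014.04594871]), 'attitude': array([-1.68014835e+02, -8.78731031e-02, -8.13821001e+01])}
```

View pics/side0.png

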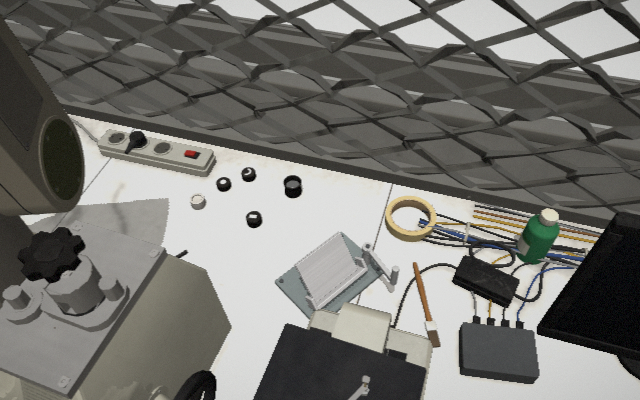

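View pics/top0.png

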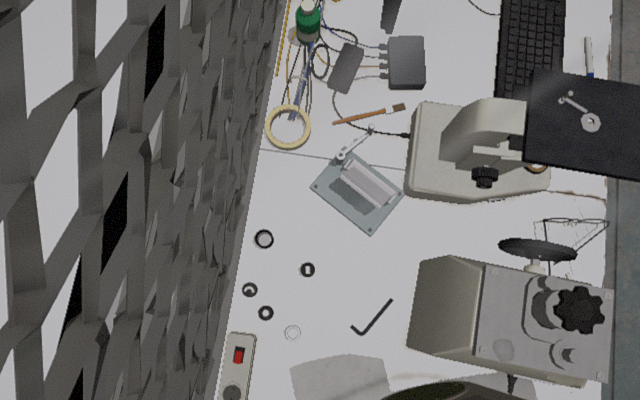

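The side view shows the rest at about (340,270), with its keeper arm out at (380,270), the tape roll at (410,218) and a specimen at (254,219). The top view shows the rest at (358,190), the knob near (370,130) and the microscope close by. Next I'll get the geometry from depth.

```bash
cat > h.py <<'E'
import numpy as np, cv2
from scipy.spatial.transform import Rotation as R
from bench import r
def cloud(n,d):
    c=r.get_calibration(n); f=200/np.tan(np.radians(c["fovy"]/2))
    v,u=np.mgrid[:400,:640]
    P=np.stack([(u-c["cx"])/f*d,(v-c["cy"])/f*d,d],-1)
    return P@R.from_euler("xyz",c["attitude"],degrees=True).as_matrix().T+c["position"]
def proj(n,p):
    c=r.get_calibration(n); f=200/np.tan(np.radians(c["fovy"]/2))
    q=(np.asarray(p)-c["position"])@R.from_euler("xyz",c["attitude"],degrees=True).as_matrix()
    return np.c_[q[:,0]/q[:,2]*f+c["cx"],q[:,1]/q[:,2]*f+c["cy"]]
E
python3 - <<'E'
from h import *
np.set_printoptions(precision=1,suppress=True)
S=cloud("side",np.load("side0.npy"));T=cloud("top",np.load("top0.npy"))
for n,C,px in(("side",S,[(276,281),(343,234),(340,270),(395,275),(393,270),(367,248),(410,196),(254,219),(292,185),(345,325),(370,310)]),("top",T,[(312,187),(371,234),(402,193),(345,157),(365,185),(371,131),(340,156),(287,105),(308,269),(264,238),(430,120),(460,150)])):
    for u,v in px: print(n,u,v,C[v,u])
for n in("side","top"):
    im=cv2.imread(f"pics/{n}0.png")
    x,y=(250,210) if n=="side" else (290,110)
    c=im[y:y+140,x:x+180]; cv2.imwrite(f"pics/{n}0c.png",cv2.resize(c,None,fx=4,fy=4,interpolation=cv2.INTER_CUBIC))
E
python3 -c "
import cv2,numpy as np
a=cv2.imread('pics/side0c.png');b=cv2.imread('pics/top0c.png')
cv2.imwrite('pics/c0.png',cv2.resize(np.vstack([a,b]),(450,700))[:, :] if 0 else cv2.resize(np.hstack([a,b]),(800,311)))"
```

```text
side 276 281 [437.1 144.8   8.3]
side 343 234 [524.8 278.1  10.2]
side 340 270 [546.6 179.7  42.6]
side 395 275 [642.  172.4  82.8]
side 393 270 [637.3 174.2  93.3]
side 367 248 [582.4 227.6  58.1]
side 410 196 [630.7 394.8  26.5]
side 254 219 [351.1 255.2  21.8]
side 292 185 [394.1 356.3  25.5]
side 345 325 [607.3 -20.4 263.1]
side 370 310 [629.6  10.4 254.8]
top 312 187 [517.4 276.4   8.3]
top 371 234 [436.8 140.9   9.9]
top 402 193 [532.1  87.6  11.8]
top 345 157 [592.9 216.5   9. ]
top 365 185 [523.8 170.5  66. ]
top 371 131 [634.6 173.6  75.1]
top 340 156 [576.7 228.   63.3]
top 287 105 [685.1 356.4  23.7]
top 308 269 [345.9 258.4  17.8]
top 264 238 [393.8 356.1  24.7]
top 430 120 [675.8  58.2  75.5]
top 460 150 [595.9  11.  146.5]
```

View pics/c0.png

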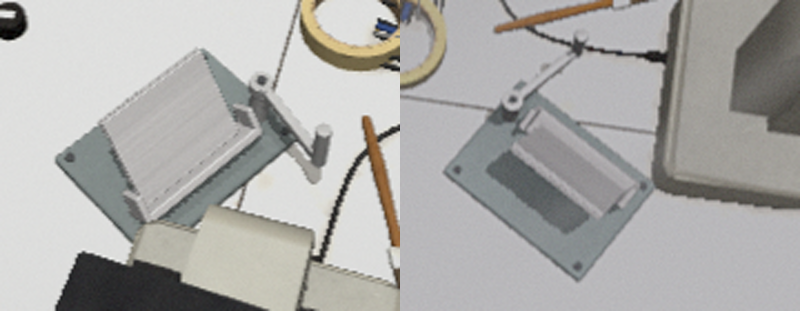

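Run:
```python
from h import *
np.set_printoptions(precision=2,suppress=True,linewidth=220)
dS,dT=np.load("side0.npy"),np.load("top0.npy")
S=cloud("side",dS);T=cloud("top",dT)
print("origin px",proj("top",[[0,0,0],[267,-537,230]]),proj("side",[[0,0,0]]))
# plate plane from side view
from scipy.optimize import least_squares
m=np.zeros((400,640),np.uint8)
cv2.fillConvexPoly(m,np.array([(300,268),(333,244),(352,266),(320,290)]),1)  # plate interior in crop coords guess
for n,C in(("side",S[m>0]),):
    c=np.median(C,0);C=C[np.abs(C-c).max(1)<60]
    for _ in range(3):
        c=C.mean(0);u,s,vt=np.linalg.svd(C-c,full_matrices=False);nn=vt[2]*np.sign(vt[2][2]);e=(C-c)@nn;C=C[np.abs(e)<2.5*e.std()]
    print(n,c,nn,"tilt",np.degrees(np.arccos(nn[2])),"az",np.degrees(np.arctan2(nn[1],nn[0])),e.std(),len(C))
# height map max of both views
P=np.r_[S[dS>0],T[dT>0]]
g=50
xs=np.arange(200,850,g);ys=np.arange(-400,500,g)
print("rows x, cols y",ys)
for x in xs:
    row=[]
    for y in ys:
        q=P[(P[:,0]>=x)&(P[:,0]<x+g)&(P[:,1]>=y)&(P[:,1]<y+g),2]
        row.append(int(np.percentile(q,98)) if len(q)>5 else -1)
    print(x,row)
# tool y
st=r.sense();M=R.from_euler("xyz",st["tcp_rot"],degrees=True).as_matrix();print(M)
```

```text
origin px [[415.21 472.45]
 [818.34 391.28]] [[ 22.72 289.74]]
side [525.55 167.31  61.55] [ 0.7  -0.42  0.57] tilt 55.039000197015746 az -31.021541611225988 1.1622897163337786 1219
rows x, cols y [-400 -350 -300 -250 -200 -150 -100  -50    0   50  100  150  200  250  300  350  400  450]
200 [-1, 5, -1, -1, 298, 308, 297, 428, 445, 6, 8, 6, 5, 23, 31, 739, 733, 294]
250 [-1, -1, -1, -1, 297, 332, 392, 299, 296, 7, 8, 6, 6, 5, 18, 750, 755, 296]
300 [-1, -1, -1, -1, 297, 394, 396, 297, 295, 7, 5, 5, 17, 22, 5, 783, 784, 296]
350 [-1, -1, -1, -1, 298, 309, 389, 297, 270, 5, 5, 5, 7, 22, 32, 813, 800, 296]
400 [-1, 5, 7, 151, 195, 195, 177, 5, 5, 5, 11, 10, 5, 5, 30, 748, 751, 296]
450 [-1, 7, 33, 35, 6, 5, 5, 6, 5, 5, 90, 91, 11, 6, 6, 687, 689, 295]
500 [-1, 38, 39, 292, 291, 291, 291, 133, 77, 78, 71, 91, 91, 13, 5, 624, 623, 296]
550 [-1, 5, 5, 292, 292, 292, 292, 265, 256, 79, 31, 46, 62, 10, 25, 563, 531, 296]
600 [-1, 5, 5, 292, 292, 308, 312, 265, 260, 79, 6, 94, 60, 6, 26, 475, 444, 295]
650 [-1, -1, -1, 292, 292, 292, 292, 266, 259, 79, 27, 11, 12, 8, 26, 386, 388, 296]
700 [-1, -1, -1, -1, -1, 290, 291, 75, 78, 78, 11, 10, 33, 33, 33, 439, 440, 295]
750 [-1, -1, -1, -1, -1, 36, 28, 6, 5, 40, 40, 25, 36, 36, 37, 441, 451, 296]
800 [-1, -1, -1, -1, 32, 35, 26, 6, 5, 40, 41, 39, 36, 35, 91, 456, 462, 295]
[[-0.    0.44 -0.9 ]
 [ 0.   -0.9  -0.44]
 [-1.   -0.   -0.  ]]
```

Run:
```python
from h import *
np.set_printoptions(precision=1,suppress=True,linewidth=220)
S=cloud("side",np.load("side0.npy"));T=cloud("top",np.load("top0.npy"))
z=np.array([np.sin(np.radians(55))*np.cos(np.radians(-31)),np.sin(np.radians(55))*np.sin(np.radians(-31)),np.cos(np.radians(55))])
x=np.array([np.cos(np.radians(59)),np.sin(np.radians(59)),0]);y=np.cross(z,x)
c0=np.array([525.55,167.31,61.55])
for n,C in(("side",S),("top",T)):
    q=(C-c0).reshape(-1,3); a=q@np.c_[x,y,z]
    k=(np.abs(a[:,2])<4)&(np.abs(a[:,0])<75)&(np.abs(a[:,1])<70)&(C.reshape(-1,3)[:,2]>20)
    b=a[k]; print(n,len(b))
    for lo in range(-55,60,10):
        t=b[(b[:,1]>=lo)&(b[:,1]<lo+10)]
        if len(t)>8:print("  y",lo,"x",np.percentile(t[:,0],[1,3,97,99]),"z",np.median(t[:,2]))
    for lo in (-40,-20,0,20,30):
        t=b[(b[:,0]>=lo)&(b[:,0]<lo+10)]
        if len(t)>8:print("  x",lo,"y",np.percentile(t[:,1],[1,3,97,99]))
    # knob
    w=C.reshape(-1,3);k=(np.hypot(w[:,0]-638,w[:,1]-174)<25)&(w[:,2]>64);print(" knob",k.sum(),np.median(w[k],0),w[k].min(0),w[k].max(0), "top",np.median(w[k&(w[:,2]>90)],0),(k&(w[:,2]>90)).sum())
    for zl in(100,200): k=(w[:,2]>zl)&(w[:,0]>440)&(w[:,0]<720)&(w[:,1]<120)&(w[:,1]>-300);print(" scope maxy",zl,np.percentile(w[k,1],[99,99.9]) if k.any() else None)
    # base corners top surface z~10: minAreaRect via mask of z 7..13
    k=(np.abs(w[:,2]-10)<8)
P=r.get_calibration("side")
```

```text
side 2417
  y -45 x [-56.3 -55.5  58.6  60.8] z 0.258741734659589
  y -35 x [-56.5 -47.7  60.9  62.1] z 0.1401013656405755
  y -25 x [-52.6 -47.   50.3  61.9] z -0.03612058656105675
  y -15 x [-46.6 -45.2  48.6  50.9] z 0.04090463823540169
  y -5 x [-46.8 -45.4  48.9  51.1] z 0.05720410184688718
  y 5 x [-47.2 -46.   49.3  51.2] z -0.0663110031846883
  y 15 x [-47.4 -45.2  48.7  50.8] z -0.15979930019777583
  y 25 x [-47.2 -46.1  49.3  50.7] z 0.016475472310020254
  y 35 x [-46.2 -44.9  48.   50.7] z -0.5762760372258949
  x -40 y [-42.7 -41.4  37.2  37.9]
  x -20 y [-42.3 -41.9  37.3  38.2]
  x 0 y [-42.9 -41.6  37.4  38.4]
  x 20 y [-42.4 -41.8  37.2  38.3]
  x 30 y [-43.  -42.3  36.8  38. ]
 knob 101 [640.9 173.8  86.5] [634.9 170.8  64.4] [646.6 181.9  97.2] top [640.9 176.5  95.1] 41
 scope maxy 100 [10.7 19.2]
 scope maxy 200 [10.5 18.3]
top 929
  y -55 x [-45.7 -43.1  53.7  55.6] z 0.42106633246957764
  y -45 x [-50.8 -49.3  56.9  58.2] z 0.73655462495929
  y -35 x [-56.8 -54.1  62.4  64.5] z -0.0686137160319703
  y -25 x [-57.8 -55.7  61.9  64.8] z -0.0343331002596589
  y -15 x [-48.1 -47.   46.6  48.4] z 0.005427948345061281
  y -5 x [-47.6 -45.1  47.2  49.6] z -0.09533829323319366
  y 5 x [-48.6 -47.2  47.2  48.9] z -0.1776819781063231
  y 15 x [-47.1 -44.9  48.   49.5] z -0.029214991743084735
  y 25 x [-47.7 -45.4  45.6  48.8] z -0.16222906151387617
  y 35 x [-46.6 -45.3  46.8  48.8] z -1.5776010039996864
  x -40 y [-47.4 -45.2  37.5  38. ]
  x -20 y [-45.2 -44.9  37.3  37.9]
  x 0 y [-44.3 -43.7  36.3  37.6]
  x 20 y [-44.4 -43.4  36.5  36.8]
  x 30 y [-46.  -45.   37.2  38.3]
 knob 55 [636.8 176.6  91.1] [633.1 170.3  64.2] [645.1 181.9  96.2] top [639.7 176.1  94. ] 28
 scope maxy 100 [33.  34.1]
 scope maxy 200 [28.  31.6]
```

The plate is seated at about (525,170,57), and the rest's front azimuth is about -31°. The knob is at (640,176), which puts the keeper about 1.4 rad open. The microscope's nearest part above z 100 ends at y≈35. I'll lift first.

Emit:
move_arm([
  [[-50, 0, 0], 0],
  [[-100, 0, 0], 0],
  [[-150, 0, 0], 0],
  [[-200, 0, 0], 0],
  [[-250, 0, 0], 0],
  [[-280, 0, 0], 0],
  [[-280, 0, 0], 0],
], jaw=-0.06)

```text
time: 0.98
tool_pos: [267.0, -537.8, 513.2]
tcp_rot: [84.5, 89.8, -69.1]
ft_force: [-0.3, -0.4, 0.4]
finger_gap: 40.1
```

Emit:
move_arm([
  [[0, -20, -20], -1],
  [[0, -58, -58], -3],
  [[0, -96, -97], -6],
  [[0, -134, -135], -8],
  [[0, -172, -174], -11],
  [[0, -210, -212], -13],
  [[0, -248, -250], -15],
  [[0, -286, -289], -18],
  [[0, -324, -327], -20],
  [[0, -362, -366], -22],
  [[0, -400, -404], -25],
  [[0, -438, -442], -27],
])

```text
time: 2.48
tool_pos: [468.2, 52.9, 509.7]
tcp_rot: [12.5, 89.8, -114.0]
ft_force: [0.6, -0.0, 0.5]
finger_gap: 40.2
```

Emit:
move_arm([
  [[0, -13, -42], -2],
  [[0, -26, -84], -4],
  [[0, -39.6, -126.4], -5.5],
  [[100, -39.6, -126.4], -5.5],
  [[150, -39.6, -126.4], -5.5],
  [[200, -39.6, -126.4], -5.5],
  [[250, -39.6, -126.4], -5.5],
  [[300, -39.6, -126.4], -5.5],
  [[330, -39.6, -126.4], -5.5],
  [[330, -39.6, -126.4], -5.5],
  [[330, -39.6, -126.4], -5.5],
])

```text
time: 3.85
tool_pos: [511.3, 177.1, 180.0]
tcp_rot: [15.8, 89.8, -105.2]
ft_force: [-0.1, -0.6, -0.6]
finger_gap: 40.0
```

Run:
```python
from h import *
o=[]
for n,(x,y,w,h) in(("side",(240,120,200,200)),("top",(260,70,200,200))):
    p,d=r.snapshot(n); np.save(n+"1.npy",d); o.append(cv2.resize(p[y:y+h,x:x+w,::-1],(400,400),interpolation=cv2.INTER_CUBIC))
cv2.imwrite("pics/c1.png",np.hstack(o)); print(r.sense()["tool_pos"],r.sense()["tcp_rot"])
```

```text
[512.22285051 177.29385017 181.23443331] [ 66.4908207   89.83556103 -54.52014686]
```

View pics/c1.png

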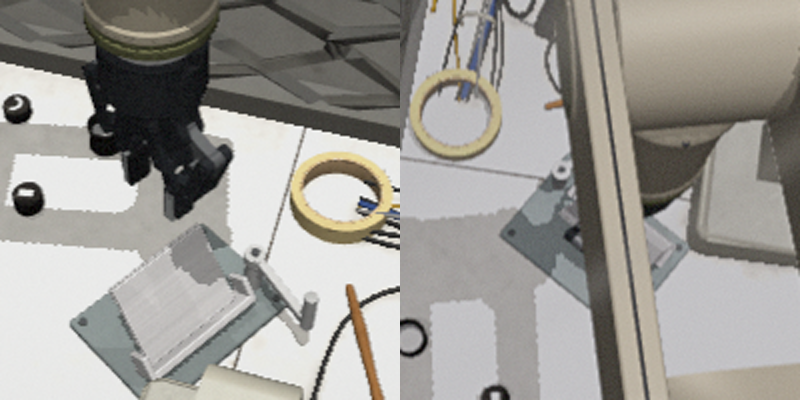

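The gripper hangs over the plate's top edge at side crop (185,200) with a finger on each side. The turn azimuth matches and the rest is undisturbed, so I'm lowering to straddle it.

Emit:
move_arm([
  [[30, 0, 0], 0],
  [[60, 0, 0], 0],
  [[85, 0, 0], 0],
  [[100, 0, 0], 0],
  [[110, 0, 0], 0],
  [[116, 0, 0], 0],
  [[116, 0, 0], 0],
])

```text
time: 4.82
tool_pos: [512.6, 177.1, 65.5]
tcp_rot: [70.4, 89.8, -50.6]
ft_force: [0.0, 0.1, -0.1]
finger_gap: 40.1
```

Run:
```python
from h import *
p,d=r.snapshot("side"); x,y,w,h=260,180,150,130
cv2.imwrite("pics/c2.png",cv2.resize(p[y:y+h,x:x+w,::-1],None,fx=4,fy=4,interpolation=cv2.INTER_CUBIC))
```

```text
(no output)
```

View pics/c2.png

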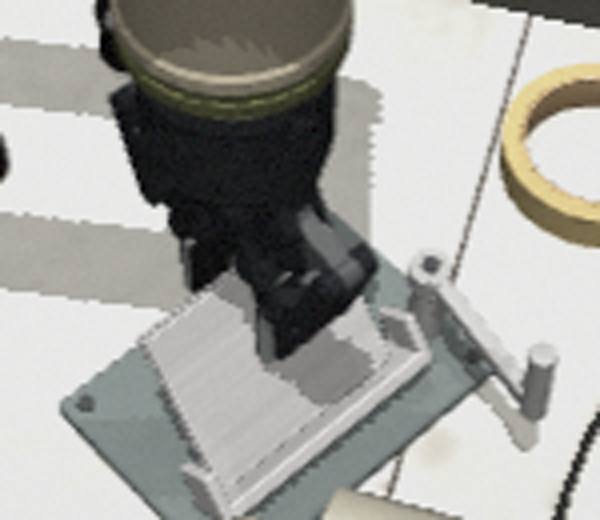

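The fingers straddle the top edge: front finger at (280,340), rear finger behind the edge at (205,280), no contact force. Next the rear finger tips the plate upright.

Emit:
move_arm([
  [[0, 6, 0], 0],
  [[0, 11, 0], 0],
  [[0, 15, 0], 0],
  [[0, 19, 0], 0],
  [[0, 23, 0], 0],
  [[0, 27, 0], 0],
  [[0, 31, 0], 0],
  [[0, 35, 0], 0],
  [[0, 39, 0], 0],
  [[0, 42, 0], 0],
  [[0, 44, 0], 0],
  [[0, 44, 0], 0],
])

```text
time: 6.38
tool_pos: [550.6, 154.4, 65.9]
tcp_rot: [77.9, 89.8, -43.1]
ft_force: [-0.3, 0.5, -0.6]
finger_gap: 40.0
```

Emit:
move_arm([
  [[0, -2, 0], 0],
  [[0, -4, 0], 0],
  [[0, -5, 0], 0],
  [[0, -5, 0], 0],
  [[0, -5, 0], 0],
], jaw=-0.5)

```text
time: 7.0
tool_pos: [546.4, 157.0, 65.9]
tcp_rot: [80.3, 89.8, -40.7]
ft_force: [0.2, 0.2, 0.5]
finger_gap: 21.5
```

Run:
```python
from h import *
p,d=r.snapshot("side"); x,y,w,h=260,180,150,130
cv2.imwrite("pics/c3.png",cv2.resize(p[y:y+h,x:x+w,::-1],None,fx=4,fy=4,interpolation=cv2.INTER_CUBIC))
```

```text
(no output)
```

View pics/c3.png

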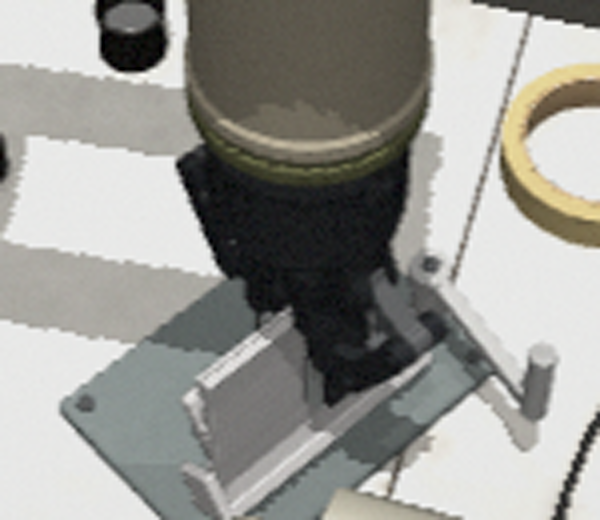

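The plate now stands nearly upright between the fingers, its top edge running through about (245,345). Closing the jaws.

Emit:
move_arm([
  [[0, 0, 0], 0],
  [[0, 0, 0], 0],
  [[0, 0, 0], 0],
  [[0, 0, 0], 0],
  [[0, 0, 0], 0],
], jaw=-1, squeeze=60)

```text
time: 7.68
tool_pos: [544.8, 157.9, 65.9]
tcp_rot: [-10.2, 89.9, -131.2]
ft_force: [-6.5, 3.3, 5.6]
finger_gap: 6.9
```

Emit:
move_arm([
  [[-4, 0, 0], 0],
  [[-12, 0, 0], 0],
  [[-30, 0, 0], 0],
  [[-60, 0, 0], 0],
  [[-90, 0, 0], 0],
  [[-110, 0, 0], 0],
  [[-110, 0, 0], 0],
])

```text
time: 8.55
tool_pos: [546.5, 158.2, 178.6]
tcp_rot: [119.5, 89.8, -1.6]
ft_force: [0.5, -0.2, -2.0]
finger_gap: 7.3
```

Run:
```python
from h import *
np.set_printoptions(precision=1,suppress=True)
p,d=r.snapshot("side"); x,y,w,h=270,170,140,130; np.save("s4.npy",d)
cv2.imwrite("pics/c4.png",cv2.resize(p[y:y+h,x:x+w,::-1],None,fx=4,fy=4,interpolation=cv2.INTER_CUBIC))
print(r.sense())
```

```text
{'time': 8.6, 'joint_pos': array([11. ,  4.3, 94.4, -0. , 81.2, 42. ]), 'qd': array([ 0.1,  1.4,  2.1, -0. , -0.3, -0. ]), 'joint_efforts': array([  0. , -55.7, -51.7,  -0. ,   0.1,  -0. ]), 'tool_pos': array([545.4, 158. , 176.6]), 'tcp_rot': array([ 87.6,  89.9, -33.4]), 'ft_force': array([ 0.2, -0. , -2.2]), 'wrist_torque': array([-0. ,  0. , -0.1]), 'finger_gap': 7.507501555083444}
```

View pics/c4.png

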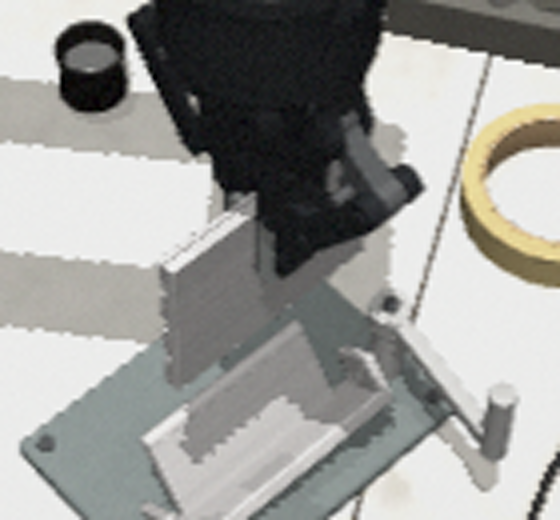

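The plate is lifted and held vertical: left edge at (165,320), empty trough visible below. I'll measure the plate in the hand and the cheeks.

Run:
```python
from h import *
np.set_printoptions(precision=1,suppress=True)
S=cloud("side",np.load("s4.npy"))
u=np.array([.515,.857,0]);f=np.array([.857,-.515,0]);up=np.array([0,0,1.])
A=(S-[545.4,158,0])@np.c_[u,f,up]
# plate patch left of fingers: image (crop px/4+offset)
m=np.zeros((400,640),np.uint8);cv2.fillConvexPoly(m,np.array([(270+180//4,170+280//4),(270+245//4,170+225//4),(270+245//4,170+320//4),(270+185//4,170+365//4)]),1)
q=A[m>0];q=q[(np.abs(q[:,1])<15)&(q[:,2]>90)]
c=q.mean(0);_,_,vt=np.linalg.svd(q-c,full_matrices=False);n=vt[2]*np.sign(vt[2][1])
print("patch centre u,f,z",c,"normal(u,f,up)",n,len(q), "lean deg",np.degrees(np.arcsin(n[2])),"yaw",np.degrees(np.arctan2(n[0],n[1])))
k=(np.abs(A[...,1])<12)&(A[...,2]>85)&(A[...,2]<240)&(np.abs(A[...,0])<70)
b=A[k]
for lo in range(90,230,10):
    t=b[(b[:,2]>=lo)&(b[:,2]<lo+10)]
    if len(t)>8:print("z",lo,"u",np.percentile(t[:,0],[0,2,98,100]))
for lo in (-45,-40,-35,-30):
    t=b[(b[:,0]>=lo)&(b[:,0]<lo+5)]
    if len(t)>4:print("u",lo,"z",np.percentile(t[:,2],[0,2,98,100]))
# cheeks: z 22..60
for f0 in(-5,0,5,10,15):
    k=(np.abs(A[...,1]-f0)<2.5)&(A[...,2]>15)&(A[...,2]<70)&(np.abs(A[...,0])<75);t=A[k]
    h=[(int(a),int(np.percentile(t[(t[:,0]>=a)&(t[:,0]<a+3),2],90)) if ((t[:,0]>=a)&(t[:,0]<a+3)).sum()>1 else 0) for a in range(-72,73,3)]
    print(f0,[x for x in h if abs(x[0])>42])
```

```text
patch centre u,f,z [-29.1   3.5 184. ] normal(u,f,up) [ 0.  1. -0.] 391 lean deg -0.3386592397314312 yaw 0.015153974421364336
z 130 u [-48.  -47.7  44.8  47.7]
z 140 u [-49.1 -48.5  47.1  49.5]
z 150 u [-48.4 -48.1  39.3  48.4]
z 160 u [-49.1 -48.5  21.6  28.5]
z 170 u [-49.4 -49.   -5.3  -3.4]
z 180 u [-48.8 -48.5  -4.6  -3.7]
z 190 u [-49.9 -49.1  31.2  33.1]
z 200 u [-49.3 -48.8  33.2  34.8]
z 210 u [-49.4 -48.7  30.3  50.4]
z 220 u [-48.3 -44.    5.8   8.1]
u -45 z [139.8 142.5 219.7 220.2]
u -40 z [139.4 142.6 219.3 220.4]
u -35 z [140.3 142.1 219.3 219.6]
u -30 z [140.3 141.7 219.6 220.3]
-5 [(-72, 0), (-69, 0), (-66, 0), (-63, 0), (-60, 42), (-57, 45), (-54, 0), (-51, 0), (-48, 0), (-45, 0), (45, 26), (48, 22), (51, 24), (54, 22), (57, 42), (60, 44), (63, 0), (66, 0), (69, 59), (72, 59)]
0 [(-72, 0), (-69, 0), (-66, 0), (-63, 0), (-60, 45), (-57, 48), (-54, 0), (-51, 0), (-48, 26), (-45, 25), (45, 27), (48, 26), (51, 27), (54, 27), (57, 46), (60, 48), (63, 0), (66, 0), (69, 57), (72, 61)]
5 [(-72, 0), (-69, 0), (-66, 0), (-63, 0), (-60, 45), (-57, 48), (-54, 0), (-51, 29), (-48, 27), (-45, 30), (45, 29), (48, 29), (51, 30), (54, 30), (57, 44), (60, 46), (63, 0), (66, 0), (69, 0), (72, 0)]
10 [(-72, 0), (-69, 0), (-66, 0), (-63, 0), (-60, 39), (-57, 42), (-54, 31), (-51, 33), (-48, 33), (-45, 32), (45, 32), (48, 33), (51, 34), (54, 34), (57, 40), (60, 41), (63, 0), (66, 0), (69, 0), (72, 59)]
15 [(-72, 0), (-69, 0), (-66, 0), (-63, 0), (-60, 32), (-57, 34), (-54, 32), (-51, 34), (-48, 32), (-45, 33), (45, 33), (48, 32), (51, 33), (54, 32), (57, 31), (60, 31), (63, 0), (66, 0), (69, 0), (72, 59)]
```

The plate is vertical to 0.3°, centred on the tool along u, with its bottom 37 mm below the TCP. The cheeks are centred within about 1 mm. Turning it over now.

Emit:
move_arm([
  [[0, 0, 0], -8],
  [[0, 0, 0], -17],
  [[0, 0, 0], -26],
  [[0, 0, 0], -35],
  [[0, 0, 0], -44],
  [[0, 0, 0], -53],
  [[0, 0, 0], -62],
  [[0, 0, 0], -71],
  [[0, 0, 0], -80],
  [[0, 0, 0], -90],
  [[0, 0, 0], -90],
])

```text
time: 9.98
tool_pos: [544.5, 157.8, 174.7]
tcp_rot: [-116.6, 89.9, -147.7]
ft_force: [-0.3, 0.3, -0.8]
finger_gap: 7.3
```

Emit:
move_arm([
  [[0, 0, 0], -8],
  [[0, 0, 0], -17],
  [[0, 0, 0], -26],
  [[0, 0, 0], -35],
  [[0, 0, 0], -44],
  [[0, 0, 0], -53],
  [[0, 0, 0], -62],
  [[0, 0, 0], -71],
  [[0, 0, 0], -80],
  [[0, 0, 0], -90],
  [[0, 0, 0], -90],
  [[0, 0, 0], -90],
])

```text
time: 11.48
tool_pos: [544.1, 157.7, 174.1]
tcp_rot: [146.9, 89.8, -154.5]
ft_force: [-0.1, 0.1, -1.2]
finger_gap: 7.3
```

Run:
```python
from h import *
np.set_printoptions(precision=2,suppress=True)
t=[];
for i in range(4):
    p,d=r.snapshot("side"); s=r.sense(); t.append(s["tool_pos"]); e=s["tcp_rot"]; az=(e[2]-e[0]+90+180)%360-180; print(az)
c=np.mean(t,0); print(c,s["joint_pos"])
S=cloud("side",d);u=np.array([.515,.857,0]);f=np.array([.857,-.515,0])
A=(S-[545.4,158,0])@np.c_[u,f,[0,0,1.]]
m=np.zeros((400,640),np.uint8);cv2.fillConvexPoly(m,np.array([(315,240),(331,226),(331,250),(316,261)]),1)
q=A[m>0];q=q[(np.abs(q[:,1])<15)&(q[:,2]>90)];o=q.mean(0);_,_,vt=np.linalg.svd(q-o,full_matrices=False);n=vt[2]*np.sign(vt[2][1]);print("n",n,o)
b=A[(np.abs(A[...,1])<12)&(A[...,2]>142)&(A[...,2]<215)&(np.abs(A[...,0])<70)];print("u range",np.percentile(b[:,0],[0,.5,99.5,100]))
```

```text
148.66202123829385
148.72257273136847
148.76772412493222
148.8065510814555
[544.33 157.77 174.46] [  11.01    4.38   94.54   -0.05   81.21 -137.79]
n [ 0.    1.   -0.01] [-27.73   1.85 180.98]
u range [-50.28 -49.88  48.45  51.47]
```

Emit:
move_arm([
  [[20, -3.6, 1], 0],
  [[50, -3.6, 1], 0],
  [[75, -3.6, 1], 0],
  [[90, -3.6, 1], 0],
  [[96, -3.6, 1], 0],
  [[100, -3.6, 1], 0],
  [[102, -3.6, 1], 0],
  [[104, -3.6, 1], 0],
  [[104, -3.6, 1], 0],
])

```text
time: 12.8
tool_pos: [547.9, 156.7, 70.9]
tcp_rot: [155.9, 89.9, -145.3]
ft_force: [-0.1, -0.4, -0.9]
finger_gap: 7.3
```

Emit:
move_arm([
  [[1, 0, 0], 0],
  [[2, 0, 0], 0],
  [[3, 0, 0], 0],
  [[4, 0, 0], 0],
  [[4, 0, 0], 0],
])

```text
time: 13.42
tool_pos: [548.6, 156.8, 69.3]
tcp_rot: [-165.4, 89.9, -106.6]
ft_force: [-7.2, -1.6, 16.0]
finger_gap: 7.3
```

Contact with the ledge gave 16 N. I'll open a little so the plate leans on the rear finger, then lay it back.

Emit:
move_arm([
  [[0, 0, 0], 0],
  [[0, 0, 0], 0],
  [[0, 2, 0], 0],
  [[0, 4, 0], 0],
  [[0, 6, 0], 0],
  [[0, 9, 0], 0],
  [[0, 12, 0], 0],
], jaw=-0.4)

```text
time: 14.3
tool_pos: [538.1, 163.1, 69.2]
tcp_rot: [-170.2, 89.9, -111.4]
ft_force: [-0.8, -0.3, -0.2]
finger_gap: 25.9
```

Run:
```python
from h import *
p,d=r.snapshot("side"); x,y,w,h=270,180,140,130; np.save("s5.npy",d)
cv2.imwrite("pics/c5.png",cv2.resize(p[y:y+h,x:x+w,::-1],None,fx=4,fy=4,interpolation=cv2.INTER_CUBIC))
```

```text
(no output)
```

View pics/c5.png

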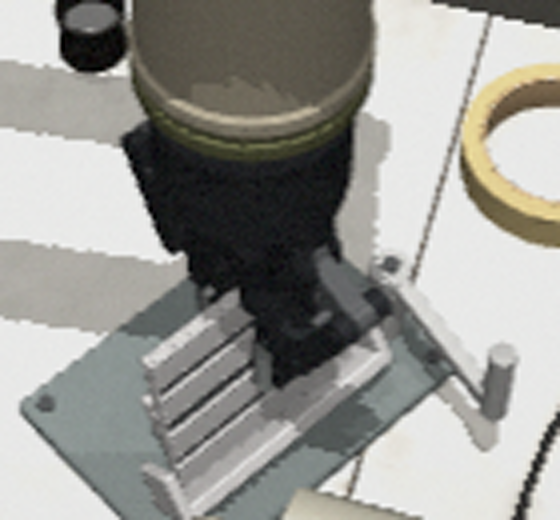

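The grooved face shows and the plate leans on the rear finger. Continuing to lay it back.

Emit:
move_arm([
  [[-1, 3, 0], 0],
  [[-2, 6, 0], 0],
  [[-3, 9, 0], 0],
  [[-4, 13, 0], 0],
  [[-4, 17, 0], 0],
  [[-4, 21, 0], 0],
  [[-4, 24, 0], 0],
  [[-4, 27, 0], 0],
  [[-4, 30, 0], 0],
  [[-4, 31, 0], 0],
  [[-4, 31, 0], 0],
], jaw=-0.06)

```text
time: 15.72
tool_pos: [511.3, 179.4, 73.2]
tcp_rot: [178.8, 89.9, -122.4]
ft_force: [-0.7, -0.1, -0.8]
finger_gap: 40.3
```

Emit:
move_arm([
  [[-15, 0, 0], 0],
  [[-40, 0, 0], 0],
  [[-80, 0, 0], 0],
  [[-110, 0, 0], 0],
  [[-110, 0, 0], 0],
])

```text
time: 16.35
tool_pos: [513.8, 180.0, 187.9]
tcp_rot: [-52.0, 89.6, 6.9]
ft_force: [-0.2, 0.5, 0.3]
finger_gap: 40.1
```

Run:
```python
from h import *
np.set_printoptions(precision=2,suppress=True)
p,d=r.snapshot("side"); x,y,w,h=270,180,140,130; np.save("s6.npy",d)
cv2.imwrite("pics/c6.png",cv2.resize(p[y:y+h,x:x+w,::-1],None,fx=4,fy=4,interpolation=cv2.INTER_CUBIC))
s=r.sense();print(s["tool_pos"],s["tcp_rot"])
S=cloud("side",d);z=R.from_euler("z",-31,degrees=True).apply([np.sin(np.radians(55)),0,np.cos(np.radians(55))])
X=np.array([np.cos(np.radians(59)),np.sin(np.radians(59)),0]);Y=np.cross(z,X)
A=((S-[525.55,167.31,61.55])@np.c_[X,Y,z]).reshape(-1,3)
b=A[(np.abs(A[:,2])<5)&(np.abs(A[:,0])<40)&(A[:,1]>-25)&(A[:,1]<34)]
b=b[b[:,2]>np.median(b[:,2])-1.5]
M=np.c_[b[:,:2],np.ones(len(b))];print("plane slopes,offset",np.linalg.lstsq(M,b[:,2],rcond=None)[0],len(b))
b=A[(np.abs(A[:,2])<4)&(np.abs(A[:,1]-12)<22)&(np.abs(A[:,0])<65)];print("x",np.percentile(b[:,0],[1,3,97,99]))
b=A[(np.abs(A[:,2])<4)&(np.abs(A[:,0])<40)&(np.abs(A[:,1])<60)];print("y",np.percentile(b[:,1],[1,3,97,99]))
```

```text
[512.6  179.72 185.51] [-59.16  89.82  -0.34]
plane slopes,offset [-0.    0.   -0.25] 1049
x [-45.33 -43.74  51.19  52.74]
y [-43.84 -42.23  37.35  38.43]
```

View pics/c6.png

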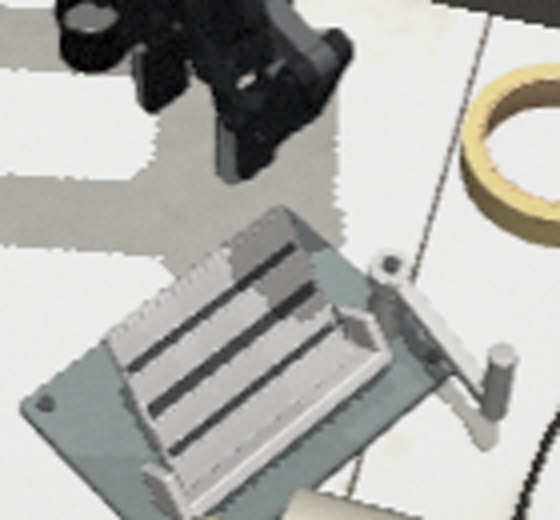

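The plate is seated flat: plane slopes are 0.00, the offset is -0.25 mm and its outline matches the original. Next I'll move the closed fingers to beyond the knob.

Emit:
move_arm([
  [[0, -12, 10], 9],
  [[0, -24, 20], 18],
  [[0, -36, 30], 27],
  [[0, -48, 40], 36],
  [[0, -60, 50], 46],
  [[0, -72, 60], 56],
  [[0, -84, 70], 66],
  [[0, -96, 80], 76],
  [[0, -108, 90], 86],
  [[0, -116, 96.5], 95],
  [[0, -116, 96.5], 98.4],
  [[0, -116, 96.5], 98.4],
], jaw=-1)

```text
time: 17.9
tool_pos: [661.1, 202.0, 184.4]
tcp_rot: [2.8, 89.9, -36.8]
ft_force: [-0.8, 0.1, -0.3]
finger_gap: 0.1
```

Run:
```python
from h import *
np.set_printoptions(precision=2,suppress=True)
s=r.sense();e=s["tcp_rot"];print(s["tool_pos"],(e[2]-e[0]+90+180)%360-180,s["finger_gap"])
S=cloud("side",np.load("s6.npy")).reshape(-1,3)
k=(np.hypot(S[:,0]-640,S[:,1]-176)<14)&(S[:,2]>91);print("knob",np.median(S[k],0),S[k].min(0),S[k].max(0),k.sum())
# arm top strip z 55..63
k=(np.abs(S[:,2]-60)<5)&(S[:,0]>560)&(S[:,0]<650)&(S[:,1]>150)&(S[:,1]<245);q=S[k];
print(len(q),cv2.fitLine(q[:,:2].astype(np.float32),cv2.DIST_HUBER,0,.01,.01).ravel(),q.min(0),q.max(0))
```

```text
[661.15 202.   184.41] 50.44666402979692 0.11858706771328595
knob [640.9  175.97  95.22] [635.   170.61  91.06] [646.33 181.96  97.6 ] 43
279 [  0.74  -0.68 608.03 205.02] [572.7  170.64  55.08] [646.58 239.66  64.99]
```

Emit:
move_arm([
  [[40, 0, 2], 1],
  [[80, 0, 2], 2],
  [[105, 0, 2], 2],
  [[115, 0, 2], 2],
  [[117, 0, 2], 2],
  [[117, 0, 2], 2],
])

```text
time: 18.65
tool_pos: [663.6, 200.9, 68.9]
tcp_rot: [38.5, 89.8, -3.1]
ft_force: [-0.3, 0.8, 0.6]
finger_gap: 0.1
```

Run:
```python
from h import *
p,d=r.snapshot("side"); x,y,w,h=290,180,140,130
cv2.imwrite("pics/c7.png",cv2.resize(p[y:y+h,x:x+w,::-1],None,fx=4,fy=4,interpolation=cv2.INTER_CUBIC))
a=-41.5;d0=32.5
for da in range(0,82,4):
    t=np.radians(da);print(da,[round(v,1) for v in (-78*np.sin(t)+20.5*np.cos(t)-20.5, 78*(np.cos(t)-1)+20.5*np.sin(t))])
```

```text
0 [np.float64(0.0), np.float64(0.0)]
4 [np.float64(-5.5), np.float64(1.2)]
8 [np.float64(-11.1), np.float64(2.1)]
12 [np.float64(-16.7), np.float64(2.6)]
16 [np.float64(-22.3), np.float64(2.6)]
20 [np.float64(-27.9), np.float64(2.3)]
24 [np.float64(-33.5), np.float64(1.6)]
28 [np.float64(-39.0), np.float64(0.5)]
32 [np.float64(-44.4), np.float64(-1.0)]
36 [np.float64(-49.8), np.float64(-2.8)]
40 [np.float64(-54.9), np.float64(-5.1)]
44 [np.float64(-59.9), np.float64(-7.7)]
48 [np.float64(-64.7), np.float64(-10.6)]
52 [np.float64(-69.3), np.float64(-13.8)]
56 [np.float64(-73.7), np.float64(-17.4)]
60 [np.float64(-77.8), np.float64(-21.2)]
64 [np.float64(-81.6), np.float64(-25.4)]
68 [np.float64(-85.1), np.float64(-29.8)]
72 [np.float64(-88.3), np.float64(-34.4)]
76 [np.float64(-91.2), np.float64(-39.2)]
80 [np.float64(-93.8), np.float64(-44.3)]
```

View pics/c7.png

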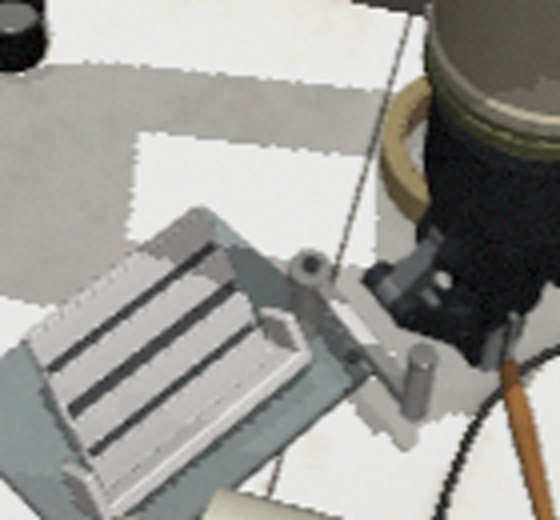

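The closed fingers stand beyond the knob: tips at (480,345), knob at (420,370), plate still seated. Sweeping the knob round the pivot.

Emit:
move_arm([
  [[0, -6, 0], 0],
  [[0, -12, 0], 0],
  [[0, -17.5, 1.2], 4],
  [[0, -23.1, 2.1], 8],
  [[0, -28.7, 2.6], 12],
  [[0, -34.3, 2.6], 16],
  [[0, -39.9, 2.3], 20],
  [[0, -45.5, 1.6], 24],
  [[0, -51, 0.5], 28],
  [[0, -56.4, -1], 32],
  [[0, -61.8, -2.8], 36],
  [[0, -66.9, -5.1], 40],
])

```text
time: 20.2
tool_pos: [615.6, 153.7, 69.6]
tcp_rot: [80.9, 89.8, -0.8]
ft_force: [1.5, -0.7, 1.1]
finger_gap: -0.1
```

Run:
```python
from h import *
np.set_printoptions(precision=2,suppress=True)
p,d=r.snapshot("side"); x,y,w,h=290,180,140,130
cv2.imwrite("pics/c8.png",cv2.resize(p[y:y+h,x:x+w,::-1],None,fx=4,fy=4,interpolation=cv2.INTER_CUBIC))
s=r.sense();e=s["tcp_rot"];az=e[2]-e[0]+90;print(s["tool_pos"],az,s["ft_force"])
```

```text
[615.04 153.55  69.35] 8.121106836906563 [ 0.46 -0.65 -0.14]
```

View pics/c8.png

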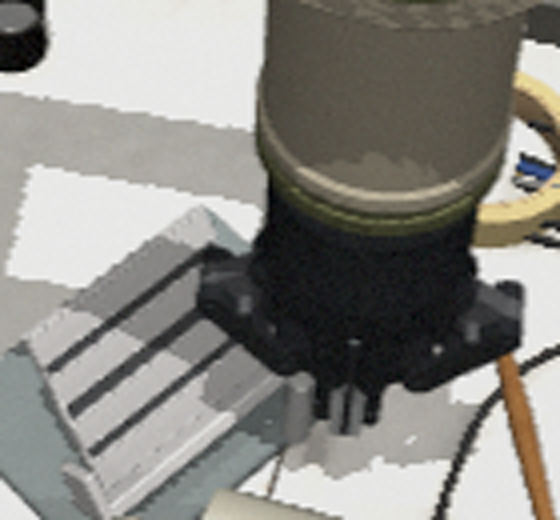

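Run:
```python
from h import *
np.set_printoptions(precision=1,suppress=True)
p,d=r.snapshot("side");S=cloud("side",d);s=r.sense();c=s["tool_pos"].copy();c[2]=0
a=np.radians(8.1);y=np.array([np.cos(a),np.sin(a),0]);z=np.array([np.sin(a),-np.cos(a),0])
A=((S-c)@np.c_[y,z,[0,0,1]]).reshape(-1,3)
A=A[(np.abs(A[:,0])<80)&(np.abs(A[:,1])<22)&(A[:,2]>70)]
for lo in range(-80,80,8):
    t=A[(A[:,0]>=lo)&(A[:,0]<lo+8)]
    if len(t)>5: print(lo,len(t),np.percentile(t[:,2],[0,3,10,50]))
```

```text
-64 63 [148.1 152.1 156.9 162. ]
-56 104 [140.3 143.  147.8 161.2]
-48 223 [128.4 136.8 144.3 174. ]
-40 477 [118.7 129.1 141.4 279.2]
-32 334 [ 74.7  96.7 125.5 469.3]
-24 355 [ 70.6  76.5  92.3 474.8]
-16 348 [ 72.1  82.   97.7 478.3]
-8 351 [ 73.6  81.9  96.1 479.7]
0 355 [ 72.8  82.2  97.5 479.3]
8 329 [ 74.9  85.9 115.1 477.4]
16 292 [113.  119.6 125.1 474. ]
24 358 [117.6 121.8 126.3 465.8]
32 550 [117.3 130.9 142.5 295.3]
40 172 [130.7 136.5 143.6 165.9]
48 109 [139.7 145.9 150.8 162.9]
56 54 [150.  154.5 158.2 161.9]
```

The knob at crop (297,410) is following the fingers. The knuckles stay above z 118, clear of the plate's 92 mm top. Finishing the sweep.

Emit:
move_arm([
  [[0, -5.5, 1.2], 4],
  [[0, -11.1, 2.1], 8],
  [[0, -16.7, 2.6], 12],
  [[0, -22.3, 2.6], 16],
  [[0, -27.9, 2.3], 20],
  [[0, -33.5, 1.6], 24],
  [[0, -39, 0.5], 28],
  [[0, -44.4, -1], 32],
  [[0, -48, -2.2], 35],
  [[0, -50, -2.8], 36],
  [[0, -51, -3.5], 37],
  [[0, -51, -3.5], 37],
])

```text
time: 21.8
tool_pos: [564.4, 149.8, 69.2]
tcp_rot: [117.6, 89.8, -0.9]
ft_force: [0.2, -0.4, 0.2]
finger_gap: 0.3
```

Run:
```python
from h import *
np.set_printoptions(precision=2,suppress=True)
s=r.sense();e=s["tcp_rot"];az=e[2]-e[0]+90;q=s["tool_pos"]-[582.4,227.7,0];a=np.radians(az)
print(s["tool_pos"],az,s["ft_force"],"rho,d",q[0]*np.sin(a)-q[1]*np.cos(a),q[0]*np.cos(a)+q[1]*np.sin(a))
```

```text
[564.35 149.77  69.25] -28.573300687537667 [ 0.21 -0.35  0.23] rho,d 77.0717042191165 21.422440298824043
```

Emit:
move_arm([
  [[0, -1, 0], 0.5],
  [[0, -2, 0], 1],
  [[0, -3, 0], 2],
  [[0, -4, 0], 2.4],
  [[0, -4, 0], 2.4],
])

```text
time: 22.42
tool_pos: [560.7, 151.8, 69.2]
tcp_rot: [120.6, 89.8, -0.4]
ft_force: [-0.8, -0.2, -0.3]
finger_gap: -0.1
```

Run:
```python
from h import *
p,d=r.snapshot("side"); x,y,w,h=270,180,140,130
cv2.imwrite("pics/c9.png",cv2.resize(p[y:y+h,x:x+w,::-1],None,fx=4,fy=4,interpolation=cv2.INTER_CUBIC))
S=cloud("side",d).reshape(-1,3);k=(np.hypot(S[:,0]-541,S[:,1]-160)<16)&(S[:,2]>88)&(S[:,2]<98);print("knob",np.median(S[k],0),k.sum())
```

```text
knob [542.1683009  156.99206785  91.88943599] 18
```

View pics/c9.png

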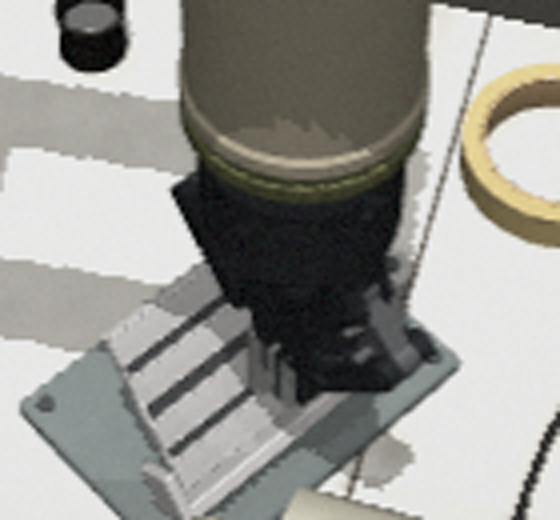

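The knob now stands at crop (262,360), in front of the plate and almost shut. I'll press gently on towards the stop.

Emit:
move_arm([
  [[0, -1, 0], 0],
  [[0, -2, 0], 0],
  [[0, -3, 0], 0],
  [[0, -3, 0], 0],
])

```text
time: 22.98
tool_pos: [559.7, 152.4, 69.4]
tcp_rot: [111.6, 89.6, -9.4]
ft_force: [8.8, -4.9, -5.3]
finger_gap: -0.3
```

Emit:
move_arm([
  [[0, -1, 0], 0],
  [[0, -2, 0], 0],
  [[0, -3, 0], 0],
  [[0, -3, 0], 0],
])

```text
time: 23.48
tool_pos: [559.6, 152.5, 69.7]
tcp_rot: [107.4, 89.3, -13.7]
ft_force: [13.6, -5.6, -9.2]
finger_gap: -0.3
```

At the stop: the force is rising along the push direction and the motion has halted. Backing off and lifting clear, then a check.

Emit:
move_arm([
  [[0, 5, 0], 0],
  [[0, 15, 0], 0],
  [[0, 22, 0], 0],
  [[-30, 22, 0], 0],
  [[-80, 22, 0], 0],
  [[-130, 22, 0], 0],
  [[-170, 22, 0], 0],
  [[-170, 22, 0], 0],
])

```text
time: 24.48
tool_pos: [578.9, 142.0, 245.1]
tcp_rot: [117.0, 88.9, -4.0]
ft_force: [0.6, -0.2, -0.6]
finger_gap: 0.1
```

Emit:
move_arm([
  [[0, 0, 60], 0],
  [[0, 0, 60], 0],
  [[0, 0, 60], 0],
])

```text
time: 24.85
tool_pos: [547.8, 90.5, 243.8]
tcp_rot: [117.8, 88.9, -3.3]
ft_force: [0.8, 0.2, 1.0]
finger_gap: 0.2
```

Run:
```python
from h import *
np.set_printoptions(precision=2,suppress=True)
p,d=r.snapshot("side"); x,y,w,h=230,160,210,150
cv2.imwrite("pics/c10.png",cv2.resize(p[y:y+h,x:x+w,::-1],None,fx=3.5,fy=3.5,interpolation=cv2.INTER_CUBIC))
s=r.sense();print(s["tool_pos"],s["ft_force"],s["time"])
S=cloud("side",d);z=R.from_euler("z",-31,degrees=True).apply([np.sin(np.radians(55)),0,np.cos(np.radians(55))])
X=np.array([np.cos(np.radians(59)),np.sin(np.radians(59)),0]);Y=np.cross(z,X)
A=((S-[525.55,167.31,61.55])@np.c_[X,Y,z]).reshape(-1,3)
b=A[(np.abs(A[:,2])<5)&(np.abs(A[:,0])<40)&(A[:,1]>5)&(A[:,1]<34)];b=b[b[:,2]>np.median(b[:,2])-1.5]
M=np.c_[b[:,:2],np.ones(len(b))];print("plane",np.linalg.lstsq(M,b[:,2],rcond=None)[0],len(b))
b=A[(np.abs(A[:,2])<4)&(np.abs(A[:,1]-15)<18)&(np.abs(A[:,0])<65)];print("x",np.percentile(b[:,0],[1,3,97,99]))
b=A[(np.abs(A[:,2])<4)&(np.abs(A[:,0])<40)&(np.abs(A[:,1])<60)];print("y",np.percentile(b[:,1],[1,3,97,99]))
W=S.reshape(-1,3);k=(np.hypot(W[:,0]-541,W[:,1]-160)<18)&(W[:,2]>92)&(W[:,2]<99);kn=np.median(W[k],0);v=kn[:2]-[582.4,227.7]
print("knob",kn,k.sum(),"keeper deg",np.degrees(np.arctan2(v[1],v[0]))+121)
```

```text
[548.07  90.9  243.97] [0.31 1.62 0.05] 24.9
plane [ 0.   -0.01  0.06] 480
x [-45.75 -44.35  49.76  52.34]
y [-58.79 -42.62  36.33  37.89]
knob [542.34 161.71  94.93] 37 keeper deg -0.26465883570784854
```

The numbers agree: plate plane slopes ≤0.01, keeper at −0.3°. I'll move away from the microscope, check the bystanders against the first picture, and hand in.

Emit:
move_arm([
  [[0, 0, -40], 0],
  [[-60, 0, -60], 0],
  [[-100, 0, -60], 0],
  [[-100, 0, -60], 0],
  [[-100, 0, -60], 0],
  [[-100, 0, -60], 0],
])

```text
time: 25.65
tool_pos: [576.5, 142.5, 342.4]
tcp_rot: [115.8, 89.1, -5.3]
ft_force: [0.8, -0.4, 0.3]
finger_gap: 0.1
```

Run:
```python
from h import *
np.set_printoptions(precision=1,suppress=True)
p,d=r.snapshot("side");d0=np.load("side0.npy");g0=cv2.imread("pics/side0.png")
for n,(x,y,w,h) in dict(loupe=(278,170,30,32),spec=(240,206,30,26),tape=(380,190,60,56)).items():
    print(n,"mean |grey diff|",np.abs(g0[y:y+h,x:x+w].mean(2)-p[y:y+h,x:x+w].mean(2)).mean())
    a=[C.reshape(-1,3)[C.reshape(-1,3)[:,2]>13].mean(0) for C in (cloud("side",d0)[y:y+h,x:x+w],cloud("side",d)[y:y+h,x:x+w])]; print(*a)
s=r.sense();print(s["tool_pos"],s["ft_force"],s["qd"],s["time"]);r.hand_in()
```

```text
loupe mean |grey diff| 21.98402777777778
[399.6 347.3  39.2] [398.7 349.4  36.4]
spec mean |grey diff| 39.32692307692308
[348.4 259.3  20.5] [351.9 253.6  29.5]
tape mean |grey diff| 12.550694444444442
[647.5 339.2  33.2] [647.6 336.7  36.6]
[576.5 142.4 342.5] [-0.  -0.3 -0.5] [-0.3 -0.4 -0.1  0.1  0.2 -0.1] 25.7
the job is handed in; nothing more can be done
```

The plate is turned over and seated with its grooved face showing, the keeper is shut, and I handed the job in at 25.7 s. The hand-in gave no verdict.

I pushed the plate upright with the rear finger, pinched it, lifted it and turned it 180°. I then lowered it onto the ledge, where contact read 16 N, let it down onto the sloping back, and swept the knob round to its stop.

**Last checks:**
- **Plate:** it lies flat against the back (plane slopes at most 0.01, offset 0.1 mm). Along the ledge it sits about 1.5 mm from where it started, well inside the 9 mm limit.
- **Grooves:** the grooved face was clearly visible in the pictures taken after seating.
- **Keeper:** about −0.3° from shut, estimated from the knob position in the depth image and an assumed pivot point.
- **Gripper:** clear of everything, with wrist force at noise level (about 0.6 N).

**Weaker evidence:**
- **Final picture not viewed:** I had already used all 12 views, so the last state was checked by numbers only.
- **Bystanders:** the before/after brightness differences were large (13 to 39), which I put down to the arm's shadow. The depth centroids moved 2 to 4 mm horizontally for the loupe and tape roll. The specimen's moved about 7 mm horizontally and 9 mm in height, probably because the arm or other things entered the crop. I never touched any of the three with the gripper.

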